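# Park the small build platform on the slanted ramp

## Task

Two resin-printer build platforms lie on the bench. Take the smaller one by its post and, with its long side pointing down the slope, set it down on the upper half of the slanted steel parking ramp and let go there, so that it slides down by itself and comes to rest flat against the stop lip; do not carry or push it down the lower part of the ramp. Leave the larger platform where it is.

Things in the scene. Friction and masses are not known exactly. Their poses are not given: they have to be found in the camera images.
- platform_grip (a point): The smaller build platform: dark plate 100 (x) by 70 (y) by 10 mm thick, with a square light-metal post, 30 by 30 mm, at its centre, from 10 to 62 mm above the plate's underside, and a flat black screw head on top up to 68 mm. 0.2 to 0.4 kg; a half turn makes no difference. This point: on the post's axis, 36 mm above the underside; x along the plate's long side, z up.
- large_platform_grip (a point): The larger build platform, to be left alone: same look and post, but its plate is 160 (x) by 115 (y) by 10 mm, about 0.75 kg. This point: on its post's axis, 36 mm above its underside; x along the plate's long side, z up. The two platforms may lie in either order.
- ramp: Fixed bare steel chute, 30 degrees steep, 260 mm long, 106 mm between side walls (10 mm high, 5 mm thick), with a stop lip 20 mm high across the low end, which faces the bench's middle. Slick: a platform let go on it slides down by itself. Origin: chute surface, mid-width, at the lip's inner face, 30 mm above the bench; x up the slope along the surface, y across, z square to the surface.
- ramp_release (a point): A good place to let go: the point on the chute's surface at mid-width, 185 mm up the slope from the stop lip (the upper half begins at 130 mm). Same axes as the ramp. Lying there, the small platform has its grip point 36 mm out along z; at rest against the lip, its grip point is 50 mm up the slope from the lip.
There are look-alikes about, which are no part of the job. Leave any blue or purple look-alike of the part that bears platform_grip alone.

How it is judged:
By the outcome, as a careful person would: the job done as asked, in the order asked, and still so for the second after the job is handed in, with the robot touching nothing.
It also fails if it takes over 32 s, if anything falls off the work surface, if the arm or the gripper's body presses on something with over 40 N, if the wrist force passes 120 N, or if a joint passes its speed limit or range.

## Robot

A 6-joint arm with a two-finger parallel gripper is mounted at the origin on the work surface. World frame = base frame: x ahead of the robot, y to its left, z up, the work surface at z = 0. Lengths are in mm, angles in degrees, forces in N, time in s.
With the tool pointing down it reaches from about 300 to 850 mm from the base axis. Payload 4.2 kg.
Tool frame: the origin (TCP) lies at the very end of the fingers, on their centre line; the grasp point (between the pads) lies 19 mm behind it; z points along the fingers, y is the line along which they close (so a half turn about z gives the same grasp; the last joint's range is limited). The gripper opens to 91 mm and grips with 3 to 60 N. Pads are 32 mm wide; open, the fingers measure 118 mm over their backs; the gripper's body (76 mm by 178 mm) begins 60 mm behind the grasp point.
Start: joints at [74.542, 18.312, 89.639, -0, 72.044, -1.146], TCP at [142.147, 557.169, 213.976] pointing down, gripper open.
Joint ranges: [-177.97, 177.97], [-48.28, 115.42], [12.27, 149.76], [-77.06, 257.06], [2.81, 150.46], [-146.56, 146.56]. Speed limits (degrees/s): [147.25, 147.25, 180, 180, 180, 180].

## Interface

Orientations are given as [roll, pitch, yaw] about the fixed x, y, z axes, in that order (R = Rz(yaw) Ry(pitch) Rx(roll)).
In Python, from workcell import * gives the robot as it stands.
- The arm moves only by the tool move_arm, never from a script. Its argument "motion" is a list of rows, each a list of 3 entries, a list of its own where there are three numbers: the finger opening in mm, from 0 to 91.2, then the shift along the world's x, y, z in units of 25 mm (1.0 is 25 mm), then the turn, a rotation vector about the world's x, y, z in units of 4 degrees (1.0 is 4 degrees). In form: [[grip, [x, y, z], [ax, ay, az]], ...]. A call has 1 to 20 rows; each row shifts and turns the commanded pose from where the row before left it; what a row does not reach is not made up. A row lasts 1/12 s, in which the tool goes at most 41.7 mm and 7.16 degrees, less where a joint would pass 70% of its speed; a pose out of reach is approached as far as the arm can. A call with a number of a shift or a turn outside -1 to 1 is refused whole. A call with a gripper value outside its range is refused whole. The fingers move at their own pace and stop on an object; "grip_force" is the grip in N (left out, the last holds). Time passes only in rows, so rows that do not move let the fingers close. It gives the time, the measured TCP pose, the force, the opening and the grip force at its end, in the units of the state.
- state(): the state, without advancing time (a new reading comes with each control period).
- grab_frame(name): name is "scene" or "top"; returns the picture (384x512x3 uint8, blue, green, red); there is no depth.
- camera_info(name): a dict with "fx", "fy", "cx", "cy" (pixels), "rvec" (rotation vector, rad) and "tvec" (3), from world to camera coordinates, as OpenCV has them. Camera axes: x right, y down, z forward; pixel columns grow to the right and rows downward; lengths in mm; the calibration is good to about 2 mm. A picture is of the moment at which its call begins. camera_info takes no time and is no camera call.
- job_done(): hands the job in; it is judged then, once.
The state is a dict: "time_s": time; "qpos": joint angles; "qvel": joint speeds; "effort": joint torques, N m; "ee_pos": TCP position; "ee_rot": TCP orientation; "force": force on the tool from outside, world axes, zero at the start; "torque": the same for the moment, N m; "gripper_width": finger opening in mm; "gripper_force": force on a finger pad.
Only numpy, scipy, OpenCV 4.12 (cv2) and the standard library are available. Lean on these libraries where they do the work, as an engineer would, in place of code of your own. Each camera call takes 0.05 s, during which the arm holds its last target. There are 200 camera calls.

## Working session

There is one attempt and no reset: what is moved stays moved. The work goes in short steps, Python scripts to look and compute and a tool call to move; the robot and the scene stay as the last step left them, time stands still between calls to the robot, and variables do not carry over. Pictures are saved under pics/ and viewed, at most 10 in all, crops included, and the job is handed in when it is done.

Besides the shell and the picture viewer there is one more tool, called after "Emit:" as name(argument=value, ...), one argument or row to a line, values as JSON. move_arm: Moves the arm, as the interface text tells. Shifts and turns lie within -1 to 1; 1 stands for 25 mm of shift or 4 degrees of turn. Its arguments: {"type":"object","properties":{"motion":{"type":"array","items":{"type":"array"}},"grip_force":{"type":"number"}},"required":["motion"]}

```bash
mkdir -p pics; python3 - <<'E'
from workcell import *
import cv2
for n in ("scene","top"):
    cv2.imwrite(f"pics/{n}0.png",cv2.resize(grab_frame(n),(800,600),interpolation=cv2.INTER_CUBIC)); print(camera_info(n))
print(state())
E
```

```text
{'fx': 390.3092287990611, 'fy': 390.3092287990611, 'cx': 249.93504842184726, 'cy': 195.0897890441568, 'rvec': array([ 1.3026602 ,  2.46753999, -0.70215756]), 'tvec': array([ 305.62234858, -210.65841362, 1467.05494297])}
{'fx': 467.8020709508414, 'fy': 467.8020709508414, 'cx': 253.18724522953013, 'cy': 185.3285540192476, 'rvec': array([ 2.12485678, -2.17414679,  0.10442422]), 'tvec': array([ -58.56881801,  442.35800498, 1223.97049035])}
{'time_s': 0.1, 'qpos': array([ 7.45401723e+01,  1.83481277e+01,  8.96993640e+01, -2.09972054e-03,
        7.20427689e+01, -1.14631014e+00]), 'qvel': array([-0.05295704, -0.08579779, -0.31477976,  0.04577367, -0.05785774,
       -0.02669748]), 'effort': array([ 4.13406324e-04, -4.13334489e+01, -2.32509631e+01,  7.28436559e-02,
        4.20854765e-02, -7.57022553e-05]), 'ee_pos': array([142.05173871, 556.71809216, 213.20319677]), 'ee_rot': array([-1.79909717e+02,  1.90301816e-04,  1.65687131e+02]), 'force': array([-0.10432888,  0.3908081 , -1.09728431]), 'torque': array([ 0.01844076,  0.00059435, -0.00179579]), 'gripper_force': 0.0, 'gripper_width': 91.11255613974639}
```

View pics/scene0.png

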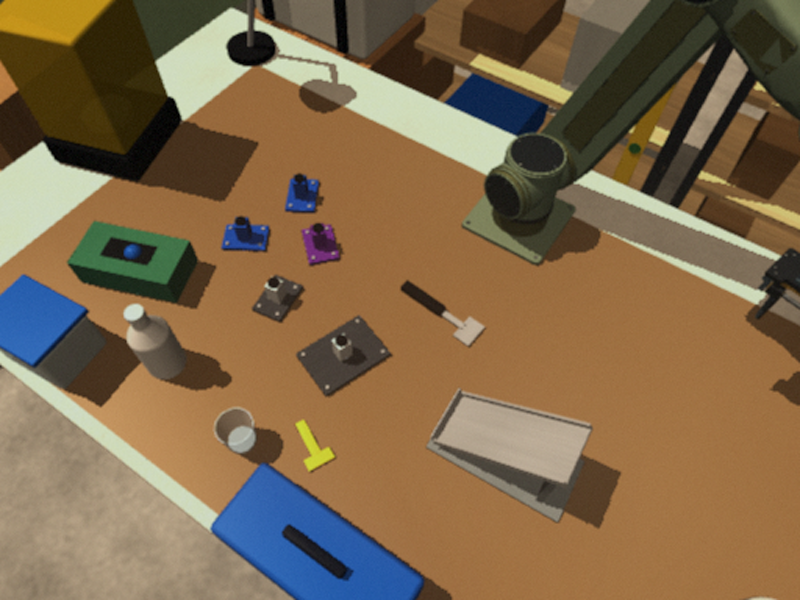

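View pics/top0.png

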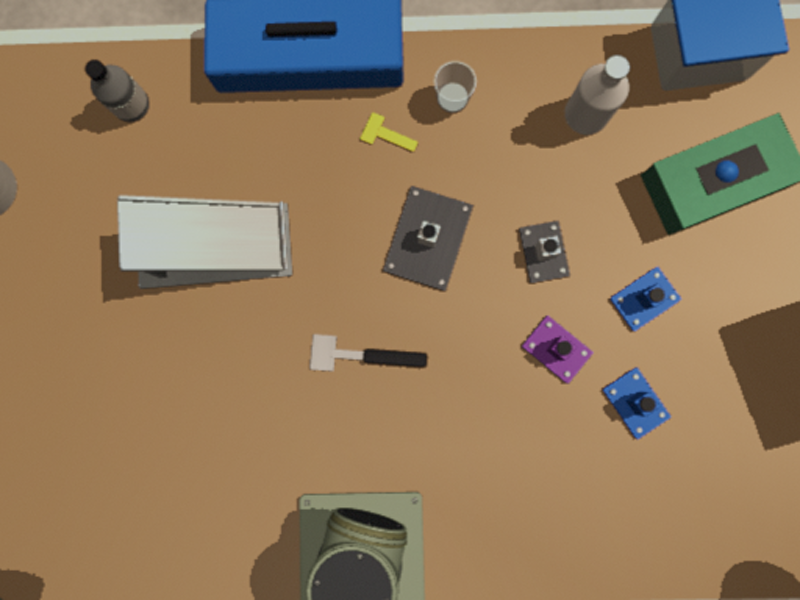

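Candidates in the top view (800x600 px): a large grey platform (428,238), a small grey one (545,250), a purple look-alike (557,349), and blue look-alikes (645,298) and (636,403). The small grey one fits: dark plate with a light post, and smaller than the other grey one. The ramp spans (118–290, 197–285), with its lip on the right at x≈285. I'll confirm with crops and measure.

```bash
cat > h.py <<'E'
from workcell import *
import cv2, numpy as np
def ray(n,uv,z):
    c=camera_info(n); R=cv2.Rodrigues(c["rvec"])[0]; t=c["tvec"]
    uv=np.atleast_2d(np.asarray(uv,float))
    d=np.c_[(uv[:,0]-c["cx"])/c["fx"],(uv[:,1]-c["cy"])/c["fy"],np.ones(len(uv))]@R
    o=-R.T@t
    return o+d*((np.asarray(z)-o[2])/d[:,2])[:,None]
def proj(n,P):
    c=camera_info(n); K=np.array([[c["fx"],0,c["cx"]],[0,c["fy"],c["cy"]],[0,0,1]])
    return cv2.projectPoints(np.asarray(P,float).reshape(-1,3),c["rvec"],c["tvec"],K,None)[0][:,0]
def tri(u1,u2):
    P=[]
    for n in ("top","scene"):
        c=camera_info(n); K=np.array([[c["fx"],0,c["cx"]],[0,c["fy"],c["cy"]],[0,0,1]])
        P.append(K@np.c_[cv2.Rodrigues(c["rvec"])[0],c["tvec"]])
    X=cv2.triangulatePoints(P[0],P[1],np.array(u1,float).T,np.array(u2,float).T); return (X[:3]/X[3]).T
E
python3 - <<'E'
from h import *
t=grab_frame("top"); s=grab_frame("scene")
hsv=cv2.cvtColor(t,cv2.COLOR_BGR2HSV)
m=((hsv[...,1]<95)).astype(np.uint8)*255
for box,nm in (((320,135,372,188),"small"),((240,112,308,190),"large")):
    a=np.zeros_like(m); x0,y0,x1,y1=box; a[y0:y1,x0:x1]=m[y0:y1,x0:x1]
    c=max(cv2.findContours(a,0,2)[0],key=cv2.contourArea)[:,0]
    w=ray("top",c+0.0,10)[:,:2].astype(np.float32)
    r=cv2.minAreaRect(w); print(nm,len(c),r,cv2.boundingRect(c))
# crops
a=cv2.resize(t[120:190,65:195],(780,420),interpolation=cv2.INTER_CUBIC)
cv2.imwrite("pics/rt.png",a)
b=cv2.resize(s[240:340,265:390],(750,600),interpolation=cv2.INTER_CUBIC)
cv2.imwrite("pics/rs.png",b)
cv2.imwrite("pics/sm.png",cv2.resize(t[130:195,310:390],(640,520),interpolation=cv2.INTER_CUBIC))
E
```

```text
small 52 ((504.0751953125, -327.0071716308594), (99.7607650756836, 71.86167907714844), 9.196380615234375) (332, 141, 33, 40)
large 121 ((533.4053955078125, -126.14022827148438), (115.48577117919922, 160.6512451171875), 70.5906982421875) (245, 119, 58, 67)
```

View pics/rt.png

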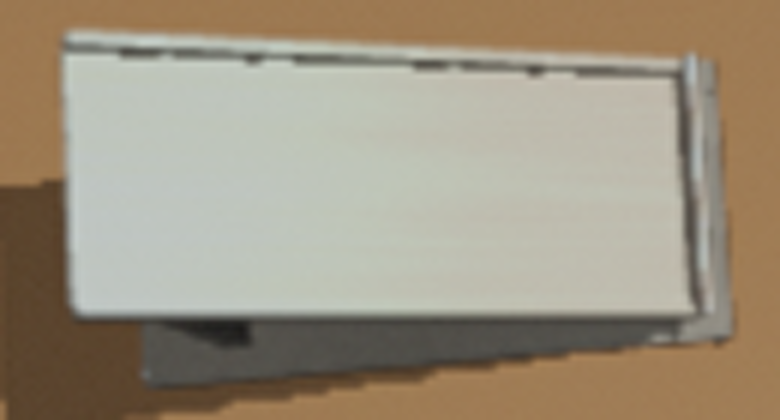

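View pics/rs.png

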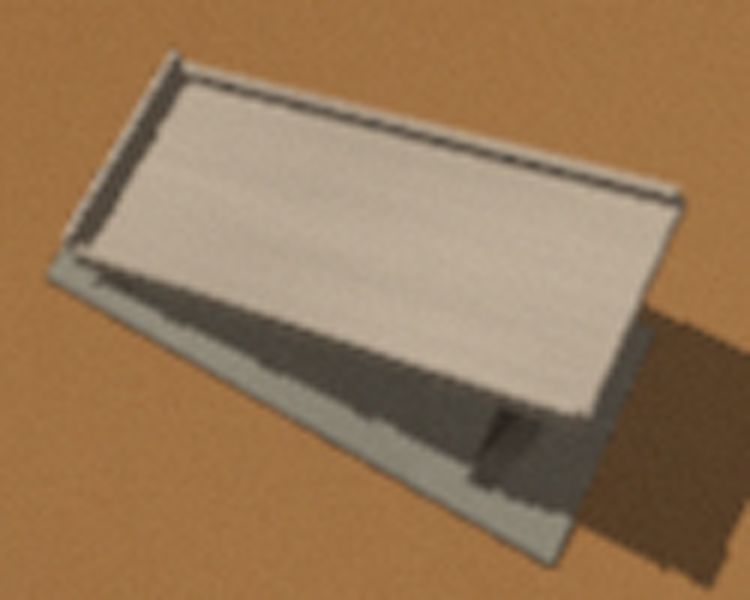

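View pics/sm.png

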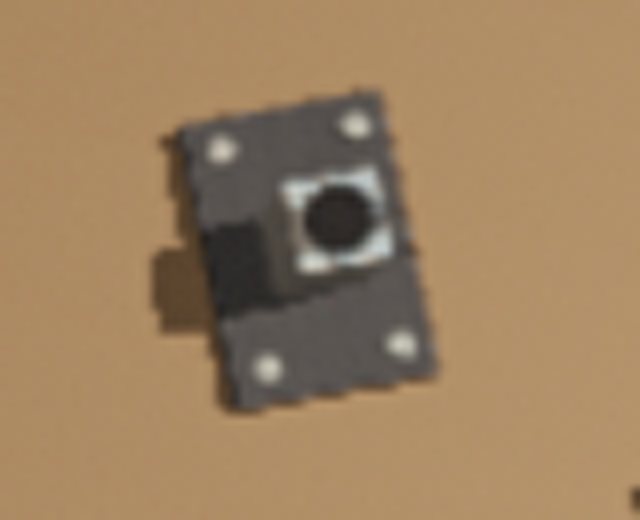

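```bash
python3 - <<'E'
from h import *
T=lambda p:np.array(p)/6+[65-.4,120-.4]
S=lambda p:np.array(p)/6+[265-.4,240-.4]
top=T([(65,35),(75,315),(690,55),(706,313)]); sc=S([(590,413),(683,190),(70,243),(175,55)])
X=tri(top,sc); print("tri HF,HN,LF,LN\n",X.round(1))
print(np.linalg.norm(X[0]-X[1]),np.linalg.norm(X[2]-X[3]),np.linalg.norm(X[0]-X[2]),np.linalg.norm(X[1]-X[3]))
print("rays top, z=168.7,168.7,lip 47.3\n",ray("top",top,[168.7,168.7,47.3,47.3]).round(1))
print("rays scene\n",ray("scene",sc,[168.7,168.7,47.3,47.3]).round(1))
# wall direction from top view: inside corner of lip/surface: 
print("lip inner foot (top)",ray("top",T([(680,75),(692,310)]),30).round(1))
print("lip inner foot (scene)",ray("scene",S([(190,83),(88,250)]),30).round(1))
print("head",ray("top",[(352.1,157.1)],68), "plate corners",)
E
```

```text
tri HF,HN,LF,LN
 [[580.6 359.  164.5]
 [466.8 352.2 161.6]
 [596.8 126.7  39.2]
 [480.8 119.2  36.3]]
114.05469178717068 116.3139947610074 264.5140643264718 264.9724988543603
rays top, z=168.7,168.7,lip 47.3
 [[580.3 355.7 168.7]
 [465.9 348.9 168.7]
 [595.3 124.3  47.3]
 [479.  117.5  47.3]]
rays scene
 [[580.7 360.8 168.7]
 [470.  352.2 168.7]
 [598.8 129.1  47.3]
 [485.9 120.4  47.3]]
lip inner foot (top) [[590.5 131.9  30. ]
 [483.1 126.8  30. ]]
lip inner foot (scene) [[487.2 132.1  30. ]
 [591.  135.8  30. ]]
head [[ 503.08747879 -326.91483389   68.        ]] plate corners
```

The crops confirm that the small grey platform is at (504, −327) with its long side at yaw 9°. It measures 99.8 × 71.9 mm, and the post's head at (503, −327) agrees. The ramp origin is about (538, 132, 30), with up-slope yaw about 93.7°. The 116 mm outer width and ~265 mm length (chute plus lip) agree with the sizes given. I'll move above the small platform.

Emit:
move_arm(
  motion=[
    [70,[0.36,-0.88,0],[0,0,-0.98]],
    [70,[0.36,-0.88,0],[0,0,-0.98]],
    [70,[0.36,-0.88,0],[0,0,-0.98]],
    [70,[0.36,-0.88,0],[0,0,-0.98]],
    [70,[0.36,-0.88,0],[0,0,-0.98]],
    [70,[0.36,-0.88,0],[0,0,-0.98]],
    [70,[0.36,-0.88,0],[0,0,-0.98]],
    [70,[0.36,-0.88,0],[0,0,-0.98]],
    [70,[0.36,-0.88,0],[0,0,-0.98]],
    [70,[0.36,-0.88,0],[0,0,-0.98]],
    [70,[0.36,-0.88,0],[0,0,-0.98]],
    [70,[0.36,-0.88,0],[0,0,-0.98]],
    [70,[0.36,-0.88,0],[0,0,-0.98]],
    [70,[0.36,-0.88,0],[0,0,-0.98]],
    [70,[0.36,-0.88,0],[0,0,-0.98]],
    [70,[0.36,-0.88,0],[0,0,-0.98]],
    [70,[0.36,-0.88,0],[0,0,-0.98]],
    [70,[0.36,-0.88,0],[0,0,-0.98]],
    [70,[0.36,-0.88,0],[0,0,-0.98]],
    [70,[0.36,-0.88,0],[0,0,-0.98]],
  ],
)

```text
time_s: 1.87
ee_pos: [322.3, 116.0, 214.0]
ee_rot: [180.0, -0.0, 87.1]
force: [0.5, -0.3, 0.0]
gripper_width: 70.1
gripper_force: 0.0
```

Emit:
move_arm(
  motion=[
    [70,[0.36,-0.88,0],[0,0,-0.98]],
    [70,[0.36,-0.88,0],[0,0,-0.98]],
    [70,[0.36,-0.88,0],[0,0,-0.98]],
    [70,[0.36,-0.88,0],[0,0,-0.98]],
    [70,[0.36,-0.88,0],[0,0,-0.98]],
    [70,[0.36,-0.88,0],[0,0,-0.98]],
    [70,[0.36,-0.88,0],[0,0,-0.98]],
    [70,[0.36,-0.88,0],[0,0,-0.98]],
    [70,[0.36,-0.88,0],[0,0,-0.98]],
    [70,[0.36,-0.88,0],[0,0,-0.98]],
    [70,[0.36,-0.88,0],[0,0,-0.98]],
    [70,[0.36,-0.88,0],[0,0,-0.98]],
    [70,[0.36,-0.88,0],[0,0,-0.98]],
    [70,[0.36,-0.88,0],[0,0,-0.98]],
    [70,[0.36,-0.88,0],[0,0,-0.98]],
    [70,[0.36,-0.88,0],[0,0,-0.98]],
    [70,[0.36,-0.88,0],[0,0,-0.98]],
    [70,[0.36,-0.88,0],[0,0,-0.98]],
    [70,[0.36,-0.88,0],[0,0,-0.98]],
    [70,[0.36,-0.88,0],[0,0,-0.98]],
    [70,[0,0,0],[0,0,0]],
    [70,[0,0,0],[0,0,0]],
  ],
)

```text
invalid input
```

Emit:
move_arm(
  motion=[
    [70,[0.36,-0.89,0],[0,0,-0.97]],
    [70,[0.36,-0.89,0],[0,0,-0.97]],
    [70,[0.36,-0.89,0],[0,0,-0.97]],
    [70,[0.36,-0.89,0],[0,0,-0.97]],
    [70,[0.36,-0.89,0],[0,0,-0.97]],
    [70,[0.36,-0.89,0],[0,0,-0.97]],
    [70,[0.36,-0.89,0],[0,0,-0.97]],
    [70,[0.36,-0.89,0],[0,0,-0.97]],
    [70,[0.36,-0.89,0],[0,0,-0.97]],
    [70,[0.36,-0.89,0],[0,0,-0.97]],
    [70,[0.36,-0.89,0],[0,0,-0.97]],
    [70,[0.36,-0.89,0],[0,0,-0.97]],
    [70,[0.36,-0.89,0],[0,0,-0.97]],
    [70,[0.36,-0.89,0],[0,0,-0.97]],
    [70,[0.36,-0.89,0],[0,0,-0.97]],
    [70,[0.36,-0.89,0],[0,0,-0.97]],
    [70,[0.36,-0.89,0],[0,0,-0.97]],
    [70,[0.36,-0.88,0],[0,0,-0.97]],
    [70,[0.36,-0.8,0],[0,0,-0.97]],
    [70,[0.36,-0.8,0],[0,0,-0.97]],
  ],
)

```text
time_s: 3.53
ee_pos: [502.3, -324.2, 213.6]
ee_rot: [-180.0, 0.0, 9.5]
force: [0.3, -0.9, -0.0]
gripper_width: 70.1
gripper_force: 0.0
```

Emit:
move_arm(
  motion=[
    [70,[0,0,-0.5],[0,0,0]],
    [70,[0,0,-1],[0,0,0]],
    [70,[0,0,-1],[0,0,0]],
    [70,[0,0,-1],[0,0,0]],
    [70,[0,0,0],[0,0,0]],
  ],
)

```text
time_s: 3.95
ee_pos: [499.0, -321.1, 121.3]
ee_rot: [-179.6, 0.5, 9.7]
force: [-0.5, 1.0, -1.3]
gripper_width: 70.2
gripper_force: 0.0
```

```bash
python3 - <<'E'
from h import *
s=state(); print(s["ee_pos"].round(1),s["ee_rot"].round(1),s["qpos"].round(1))
t=grab_frame("top"); s2=grab_frame("scene")
a=cv2.resize(t[120:200,310:400],(450,400),interpolation=cv2.INTER_CUBIC)
b=cv2.resize(s2[160:220,140:200],(350,400),interpolation=cv2.INTER_CUBIC)
cv2.imwrite("pics/near.png",np.hstack([a,b]))
E
```

```text
[ 499.  -321.1  121.3] [-179.6    0.5    9.7] [-33.9  24.3  94.5  -0.   61.9  46.5]
```

View pics/near.png

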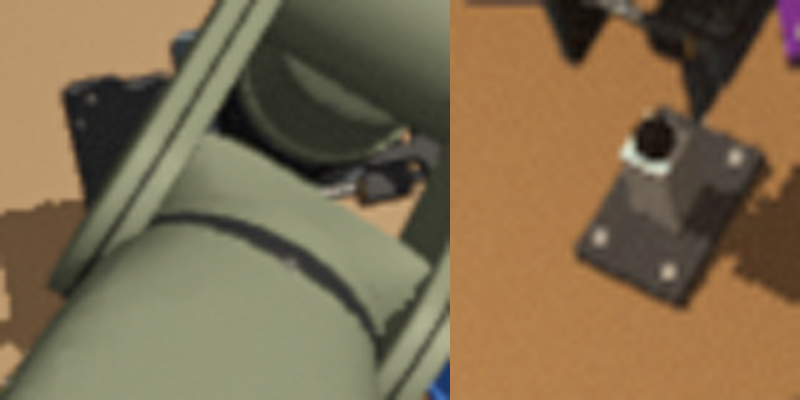

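The gripper is above the small grey platform; the scene crop shows the post at about (655,140), below the fingers. I'll let it settle, then check.

Emit:
move_arm(
  motion=[
    [70,[0,0,0],[0,0,0]],
    [70,[0,0,0],[0,0,0]],
    [70,[0,0,0],[0,0,0]],
  ],
)

```text
time_s: 4.3
ee_pos: [503.0, -323.6, 128.2]
ee_rot: [179.9, -0.1, 9.7]
force: [0.4, -0.4, 0.7]
gripper_width: 70.1
gripper_force: 0.0
```

Emit:
move_arm(
  motion=[
    [70,[0.02,-0.13,-0.5],[0,0,-0.1]],
    [70,[0,0,-0.8],[0,0,0]],
    [70,[0,0,-0.8],[0,0,0]],
    [70,[0,0,-0.8],[0,0,0]],
    [70,[0,0,-0.7],[0,0,0]],
    [70,[0,0,-0.5],[0,0,0]],
    [70,[0,0,-0.25],[0,0,0]],
    [70,[0,0,0],[0,0,0]],
    [70,[0,0,0],[0,0,0]],
    [70,[0,0,0],[0,0,0]],
  ],
)

```text
time_s: 5.13
ee_pos: [503.5, -326.9, 19.0]
ee_rot: [179.9, -0.1, 9.3]
force: [0.2, -0.1, 0.1]
gripper_width: 69.9
gripper_force: 0.0
```

Emit:
move_arm(
  motion=[
    [20,[0,0,0],[0,0,0]],
    [20,[0,0,0],[0,0,0]],
    [20,[0,0,0],[0,0,0]],
    [20,[0,0,0],[0,0,0]],
    [20,[0,0,0],[0,0,0]],
    [20,[0,0,0],[0,0,0]],
    [20,[0,0,0],[0,0,0]],
    [20,[0,0,0],[0,0,0]],
  ],
  grip_force=30,
)

```text
time_s: 5.8
ee_pos: [502.8, -326.5, 17.8]
ee_rot: [180.0, -0.0, 9.3]
force: [0.3, -0.7, 0.5]
gripper_width: 29.9
gripper_force: 30.0
```

Emit:
move_arm(
  motion=[
    [20,[0,0,0.3],[0,0,0]],
    [20,[0,0,0.7],[0,0,0]],
    [20,[0,0,1],[0,0,0]],
    [20,[0,0,1],[0,0,0]],
    [20,[0,0.3,1],[0,0,0.3]],
    [20,[0.05,0.6,0.5],[0,0,0.7]],
    [20,[0.05,0.9,0.2],[0,0,1]],
    [20,[0.05,0.9,0.2],[0,0,1]],
    [20,[0.05,0.9,0.2],[0,0,1]],
    [20,[0.05,0.9,0.2],[0,0,1]],
    [20,[0.05,0.9,0.2],[0,0,1]],
    [20,[0.05,0.9,0.2],[0,0,1]],
    [20,[0.05,0.9,0.2],[0,0,1]],
    [20,[0.05,0.9,0.2],[0,0,1]],
    [20,[0.05,0.9,0.2],[0,0,1]],
    [20,[0.05,0.9,0.2],[0,0,1]],
    [20,[0.05,0.9,0.2],[0,0,1]],
    [20,[0.05,0.9,0.2],[0,0,1]],
    [20,[0.05,0.9,0.1],[0,0,1]],
    [20,[0.05,0.9,0],[0,0,1]],
  ],
)

```text
time_s: 7.47
ee_pos: [521.2, 12.3, 193.5]
ee_rot: [180.0, -0.0, 69.5]
force: [-0.1, 0.4, -2.1]
gripper_width: 29.8
gripper_force: 30.0
```

Emit:
move_arm(
  motion=[
    [20,[0.05,0.9,0.1],[0,0,1]],
    [20,[0.05,0.9,0.1],[0,0,1]],
    [20,[0.05,0.9,0.1],[0,0,1]],
    [20,[0.05,0.9,0.1],[0,0,1]],
    [20,[0.05,0.9,0.1],[0,0,1]],
    [20,[0.05,0.9,0.1],[0,0,0.7]],
    [20,[0.05,0.9,0],[0,0,0.4]],
    [20,[0,0.8,0],[0.5,0.03,0]],
    [20,[0,0.7,0],[1,0.06,0]],
    [20,[0,0.6,0],[1,0.06,0]],
    [20,[0,0.5,0],[1,0.06,0]],
    [20,[0,0.3,0],[1,0.06,0]],
    [20,[0,0.2,0],[1,0.06,0]],
    [20,[0,0,0],[1,0.06,0]],
    [20,[0,0,0],[0.7,0.06,0]],
    [20,[0,0,0],[0.3,0.06,0]],
    [20,[0,0,0],[0,0,0]],
    [20,[0,0,0],[0,0,0]],
    [20,[0,0,0],[0,0,0]],
  ],
)

```text
time_s: 9.05
ee_pos: [530.2, 246.5, 208.1]
ee_rot: [-179.9, -30.0, 93.7]
force: [0.6, -0.4, -2.5]
gripper_width: 29.9
gripper_force: 30.0
```

```bash
python3 - <<'E'
from h import *
from scipy.spatial.transform import Rotation as Ro
s=state(); print(s["ee_pos"].round(1),s["qpos"].round(1))
R=Ro.from_euler("xyz",s["ee_rot"],degrees=True)
ya=np.radians(93.7); u=np.array([np.cos(ya),np.sin(ya),0]); c,si=np.cos(np.pi/6),.5
X=c*u+[0,0,si]; n=-si*u+np.array([0,0,c]); Y=np.cross(n,X)
Rt=Ro.from_matrix(np.c_[X,-Y,-n])
print("turn units",((Rt*R.inv()).as_rotvec(degrees=True)/4).round(2))
tgt=np.array([538,132,30])+185*X+17.8*n
d=tgt-s["ee_pos"]; print("target",tgt.round(1),"units",(d/25).round(2),"in ramp axes",(d@np.c_[X,Y,n]).round(1),"n units",(n).round(3))
t=grab_frame("top"); sc=grab_frame("scene")
cv2.imwrite("pics/over.png",np.hstack([cv2.resize(t[80:230,50:210],(400,375),interpolation=2),cv2.resize(sc[200:350,230:390],(400,375),interpolation=2)]))
E
```

```text
[530.2 246.5 208.1] [  7.1  18.   97.9  33.1  66.2 -10.8]
turn units [-0.01 -0.02  0.  ]
target [528.2 283.  137.9] units [-0.08  1.46 -2.81] in ramp axes [ -3.4  -0.4 -79.1] n units [ 0.032 -0.499  0.866]
```

View pics/over.png

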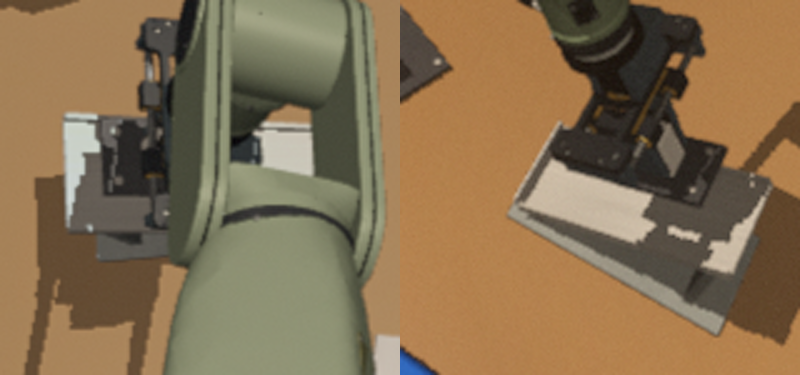

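The platform is held over the upper half of the ramp, aligned with the chute. I'll lower it square to the surface.

Emit:
move_arm(
  motion=[
    [20,[-0.01,0.25,-0.43],[0,0,0]],
    [20,[-0.02,0.35,-0.61],[0,0,0]],
    [20,[-0.02,0.35,-0.61],[0,0,0]],
    [20,[-0.02,0.25,-0.43],[0,0,0]],
    [20,[-0.01,0.12,-0.2],[0,0,0]],
    [20,[0,0,0],[0,0,0]],
    [20,[0,0,0],[0,0,0]],
    [20,[0,0,0],[0,0,0]],
  ],
)

```text
time_s: 9.82
ee_pos: [528.8, 279.2, 151.7]
ee_rot: [-180.0, -30.1, 93.7]
force: [-0.0, 0.5, -2.5]
gripper_width: 29.7
gripper_force: 30.0
```

Emit:
move_arm(
  motion=[
    [20,[0,0.06,-0.1],[0,0,0]],
    [20,[0,0.06,-0.1],[0,0,0]],
    [20,[0,0.06,-0.1],[0,0,0]],
    [20,[0,0,0],[0,0,0]],
    [20,[0,0,0],[0,0,0]],
  ],
)

```text
time_s: 10.23
ee_pos: [528.0, 283.7, 143.0]
ee_rot: [-179.8, -30.1, 93.6]
force: [0.6, 0.6, -2.2]
gripper_width: 29.9
gripper_force: 30.0
```

Emit:
move_arm(
  motion=[
    [20,[0,0.04,-0.07],[0,0,0]],
    [20,[0,0,0],[0,0,0]],
    [20,[0,0,0],[0,0,0]],
  ],
)

```text
time_s: 10.48
ee_pos: [528.1, 284.7, 141.4]
ee_rot: [-179.9, -30.1, 93.6]
force: [0.1, 0.1, -2.1]
gripper_width: 30.1
gripper_force: 30.0
```

Emit:
move_arm(
  motion=[
    [20,[0,0.02,-0.04],[0,0,0]],
    [20,[0,0,0],[0,0,0]],
    [20,[0,0,0],[0,0,0]],
  ],
)

```text
time_s: 10.73
ee_pos: [528.1, 285.2, 140.4]
ee_rot: [-179.9, -30.1, 93.6]
force: [1.0, 0.0, -1.5]
gripper_width: 29.4
gripper_force: 30.0
```

Emit:
move_arm(
  motion=[
    [20,[0,0.02,-0.04],[0,0,0]],
    [20,[0,0,0],[0,0,0]],
    [20,[0,0,0],[0,0,0]],
  ],
)

```text
time_s: 10.98
ee_pos: [528.2, 285.7, 139.5]
ee_rot: [-179.9, -30.1, 93.6]
force: [0.3, 0.6, -2.3]
gripper_width: 29.7
gripper_force: 30.0
```

Emit:
move_arm(
  motion=[
    [20,[0,0.02,-0.04],[0,0,0]],
    [20,[0,0,0],[0,0,0]],
    [20,[0,0,0],[0,0,0]],
  ],
)

```text
time_s: 11.23
ee_pos: [528.2, 285.7, 139.5]
ee_rot: [-179.9, -30.1, 93.6]
force: [-2.5, -5.2, 5.0]
gripper_width: 29.7
gripper_force: 30.0
```

Emit:
move_arm(
  motion=[
    [20,[0,0.02,-0.04],[0,0,0]],
    [20,[0,0,0],[0,0,0]],
    [20,[0,0,0],[0,0,0]],
  ],
)

```text
time_s: 11.48
ee_pos: [528.2, 285.8, 139.4]
ee_rot: [-180.0, -30.1, 93.7]
force: [-5.6, -9.8, 10.4]
gripper_width: 29.8
gripper_force: 30.0
```

Contact is at the expected height, but there is some sideways force, so I'll look before letting go.

```bash
python3 - <<'E'
from h import *
s=state(); print(s["force"].round(1),s["torque"].round(2))
t=grab_frame("top"); sc=grab_frame("scene")
cv2.imwrite("pics/on.png",np.hstack([cv2.resize(t[110:200,60:140],(320,360),interpolation=2),cv2.resize(sc[235:335,270:390],(432,360),interpolation=2)]))
E
```

```text
[-5.6 -9.8 10.4] [-0.99  0.5   0.2 ]
```

View pics/on.png

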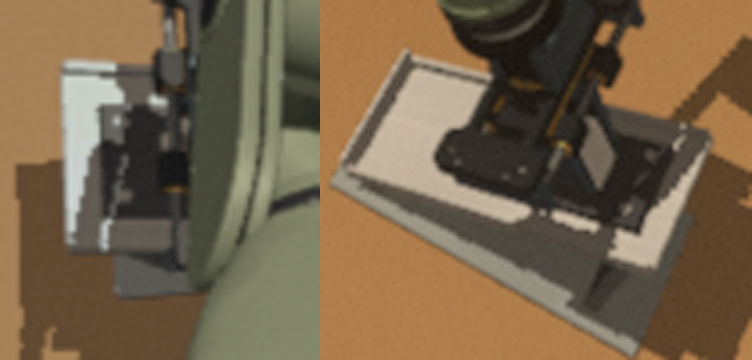

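The plate lies between the walls: in the left crop it covers rows 105–219 and the chute 70–250, so it is centred and aligned. I'll ease the pressure and let go.

Emit:
move_arm(
  motion=[
    [20,[0,-0.03,0.05],[0,0,0]],
    [20,[0,0,0],[0,0,0]],
    [85,[0,0,0],[0,0,0]],
    [85,[0,0,0],[0,0,0]],
    [85,[0,0,0],[0,0,0]],
    [85,[0,0,0],[0,0,0]],
    [85,[0,0,0],[0,0,0]],
    [85,[0,0,0],[0,0,0]],
    [85,[0,0,0],[0,0,0]],
    [85,[0,0,0],[0,0,0]],
    [85,[0,0,0],[0,0,0]],
    [85,[0,0,0],[0,0,0]],
  ],
)

```text
time_s: 12.58
ee_pos: [528.2, 285.9, 138.7]
ee_rot: [-179.9, -30.1, 93.6]
force: [0.5, 0.6, 0.2]
gripper_width: 84.7
gripper_force: 0.0
```

Emit:
move_arm(
  motion=[
    [85,[0,-0.2,0.35],[0,0,0]],
    [85,[0,-0.2,0.35],[0,0,0]],
    [85,[0,-0.3,0.52],[0,0,0]],
    [85,[0,-0.3,0.6],[0,0,0]],
    [85,[0,-0.1,0.8],[0,0,0]],
    [85,[0,0.1,0.8],[0,0,0]],
    [85,[0,0.3,0.8],[0,0,0]],
    [85,[0,0.5,0.6],[0,0,0]],
    [85,[-0.3,0.7,0.4],[0,0,0]],
    [85,[-0.5,0.8,0.2],[0,0,0]],
    [85,[-0.6,0.8,0],[0,0,0]],
    [85,[-0.6,0.8,0],[0,0,0]],
    [85,[-0.6,0.8,0],[0,0,0]],
    [85,[-0.6,0.8,0],[0,0,0]],
    [85,[-0.6,0.8,0],[0,0,0]],
    [85,[-0.5,0.5,0],[0,0,0]],
    [85,[-0.3,0.2,0],[0,0,0]],
    [85,[0,0,0],[0,0,0]],
    [85,[0,0,0],[0,0,0]],
  ],
)

```text
time_s: 14.17
ee_pos: [413.4, 435.5, 274.9]
ee_rot: [-180.0, -30.1, 93.6]
force: [-0.4, 0.4, 0.7]
gripper_width: 84.8
gripper_force: 0.0
```

```bash
python3 - <<'E'
from h import *
t=grab_frame("top"); sc=grab_frame("scene"); print(state()["ee_pos"])
X=np.array([np.cos(np.radians(93.7))*.866,np.sin(np.radians(93.7))*.866,.5]);n=np.array([.0323,-.499,.866])
P=np.array([538,132,30])+50*X+68*n; print("expected head px",proj("top",P),proj("scene",P))
cv2.imwrite("pics/end.png",np.hstack([cv2.resize(t[100:210,60:210],(420,308),interpolation=2),cv2.resize(sc[235:335,260:390],(380,308),interpolation=2)]))
E
```

```text
[414.08833104 435.19816516 274.52460404]
expected head px [[168.18710705 145.13968184]] [[293.17195777 256.8071158 ]]
```

View pics/end.png

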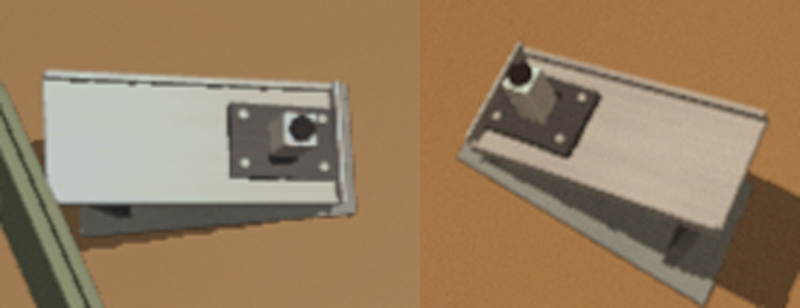

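The platform has slid down against the lip. Its head is at about (301,127) in the left crop, which is native (167.5,145.4); the expected resting place is (168.2,145.1). It sits square and the arm is clear.

```bash
python3 -c "
from workcell import *
print(job_done())"
```

```text
the job is handed in; nothing more can be done
None
```

I set the smaller platform on the upper half of the ramp and let it go; it slid down by itself and rests square against the stop lip, the larger platform was left alone, and I handed the job in at about 14 s.

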